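# Clip the sensor on the gauge boom and hold the boom at the set mark

### The arm

A 6-joint arm with a two-finger parallel gripper is mounted at the origin on the work surface. World frame = base frame: x ahead of the robot, y to its left, z up, the work surface at z = 0. Lengths are in m, angles in rad, forces in N, time in s.
With the tool pointing down it reaches from about 0.25 to 0.775 m from the base axis. Payload 4 kg.
Tool frame: the origin (TCP) lies at the centre of the arm's flange, where the gripper is bolted on; the fingertips stand ahead of it and the grasp point (between the pads) lies 180 mm ahead of it (robot.tcp_to_tips is the z of the fingertips in the tool frame, in m); z points along the fingers, y is the direction in which the jaws open and shut (so a half turn about z gives the same grasp; the last joint's range is limited). The gripper opens to 94 mm and grips with 3 to 60 N. Pads are 16 mm wide; open, the fingers measure 119 mm over their backs; the gripper's body (75 mm by 177 mm) begins 78 mm behind the grasp point.
Start: joints at [1.029, 0.087, 1.371, -0, 1.684, -0.103], TCP at [0.234, 0.498, 0.405] pointing down, gripper open.
Joint ranges: [-3.1, 3.1], [-0.76, 2.03], [0.27, 2.55], [-1.08, 4.22], [0.17, 2.65], [-2.57, 2.57]. Speed limits (rad/s): [2.79, 2.79, 3.14, 3.14, 3.14, 3.14].

### API

Orientations are given as [roll, pitch, yaw] about the fixed x, y, z axes, in that order (R = Rz(yaw) Ry(pitch) Rx(roll)).
In Python, from bench import robot gives the robot as it stands.
- The arm moves only by the tool move_arm, never from a script. Its argument "increments" is a list that holds one entry, the list of rows, each a list of 7 numbers: the opening, from 0 (shut) to 1 (fully open), then the shift along the tool's x, y, z as a fraction of full scale, then the turn, a rotation vector about the tool's x, y, z as a fraction of full scale. In form: [[[jaw, dx, dy, dz, rx, ry, rz], ...]]. A call has 1 to 8 rows; each row is the pose to reach, as a shift and turn from the pose commanded when the call began, along the tool's axes at that moment; what a row does not reach only later rows make up. Full scale, the value 1, is 0.1 m for a shift and pi/2 rad for a turn. A row lasts 1/12 s, in which the tool goes at most 41.7 mm and 7.16 degrees, less where a joint would pass 70% of its speed; a pose out of reach is approached as far as the arm can. A call with a number of a shift or a turn outside -1 to 1 is refused whole. A call with a gripper value outside its range is refused whole. The fingers move at their own pace and stop on an object; the grip force is fixed at half the most. Time passes only in rows, so rows that repeat a pose let the fingers close. It gives the time, the measured TCP pose, the force and the opening at its end, in the units of the state.
- robot.get_obs(): the state, without advancing time (a new reading comes with each control period).
- robot.snapshot(name): name is "side" or "top" or "wrist"; returns (picture, depth): 384x512x3 uint8, red, green, blue; 384x512 float32, m along the optical axis (not along the pixel's ray), 0 where there is no reading.
- robot.camera_params(name): a dict with "mtx" (3x3 intrinsics, pixels), "k1" (the pictures are not rectified: a ray, as slopes to the right and down, at radius r is drawn at 1 + k1 r^2 times it, then the intrinsics apply), "R" (3x3) and "t" (3): a world point X has camera coordinates R X + t. Camera axes: x right, y down, z forward; pixel columns grow to the right and rows downward; lengths in m; the calibration is good to about 2 mm. A picture is of the moment at which its call begins: read the wrist's pose just before it. camera_params takes no time and is no camera call; for the wrist camera it gives the pose at the moment of the call.
- robot.close_job(): hands the job in, once; it reports no verdict.
The state is a dict: "time": time; "joint_positions": joint angles; "qvel": joint speeds; "joint_torque": joint torques, N m; "tool_pos": TCP position; "ee_rot": TCP orientation; "wrist_force": force on the tool from outside, world axes, zero at the start; "wrist_torque": the same for the moment, N m; "width": finger opening in m.
Only numpy, scipy, OpenCV 4.12 (cv2) and the standard library are available. Lean on these libraries where they do the work, as an engineer would, in place of code of your own. Each camera call takes 0.05 s, during which the arm holds its last target.

### The job

Squeeze the sprung sensor clip open, let it close well down over the top edge of the steel plate at the end of the gauge boom, and let go of it. Then squeeze the boom's grip so that its lock button goes in, pull the boom out until its pointer lines up with the tip of the wedge set on the scale, and finish while still holding it there: the boom is spring-loaded and slides back if released. Leave the dial gauge, the screwdriver and the bottle where they are.

Things in the scene. Friction and masses are not known exactly. Their poses are not given: they have to be found in the camera images.
- clip: Loose sensor clip: steel jaws, two black upright handles, white sensor box between them; 54 (x) x 24 (y) x 62 mm (z), 65 to 110 g, standing on its jaws. Origin: centre of its underside. x = squeeze direction. Handles: flat plates 24 mm wide, 24 to 62 mm above the underside, outer faces 54 mm apart; pinch them from above, fingers closing along x, some 48 mm above the underside.
- clip_center (a point): Middle of the clip, 31 mm above its underside, 7 mm above the throat; axes as the clip's. The two jaws reach 24 mm down from the throat; each is 24 mm wide (y), 8 mm thick, 1.5 mm apart at rest. Fully down on the plate, this point is 7 mm above the plate's edge. It moves with the -x handle: squeezed evenly to the stop it lies 6 mm to +x of the middle between the fingers.
- clip_jaw (a joint): How far the clip is squeezed, m. Cross-acting: pressing the handles together parts the jaws as much, the gap staying midway between the handles: 0 at rest, 0.012 at the stop (handles 42 mm over, jaw gap 13.5 mm), 0.0025 closed on the 4 mm plate. The spring takes 4 N at first, 9 N at the stop, and closes the jaws when let go; squeeze with 20 N or more.
- plate_top (a point): Middle of the top edge of the upright steel plate near the boom's outer end, 66 mm above the bench. Plate 4 mm thick (x), 50 mm long (y), standing 28 mm clear of the 18 mm wide boom bar. z up, x across the plate, y along it; -y is the way the boom pulls out. The clip goes on with its x along this x, either way round. Moves with the boom.
- boom: Telescoping gauge boom: aluminium bar 18 mm wide, 22 to 38 mm above the bench, in a grey tube on a grey base plate (115 x 460 x 8 mm) fixed to the bench. Carries grip block, plate and pointer. Slides along its -y up to 125 mm; a spring pulls it back, 2 N at first, 5 N at 100 mm. Starts fully in and locked; moves out only with the lock button in; let go, it slides back and may catch 15 mm out. Origin on the bench under the bar; z up.
- grip_center (a point): Middle of the upright black grip block on the boom, 64 mm above the bench, at button height; axes as the boom's. Block 36 (x) x 34 mm (y), top 84 mm above the bench. Pinch it from above, fingers closing along x: one on the plain -x face 18 mm from this point, the other on the button at +x. The plate's middle is 90 mm away towards -y.
- lock_button (a joint): Lock button: grey key 22 mm wide, 28 mm high on the grip's +x face, centre 66 mm above the bench. Value = press depth, m: 0 out (7 mm proud, 43 mm over both faces of the grip), 0.007 flush (36 mm over both). Takes 4 N at first, 8 N flush; the lock lets go at about 0.005 to 0.006; springs out when let go. Squeeze the grip with 30 N or more, all the while.
- pointer (a point): Tip of the boom's pointer, a thin steel blade under the plate pointing to +x over the scale, 14.5 mm above the bench, 48 mm to +x of the plate's middle; axes as the boom's; moves with the boom.
- set_mark (a point): Tip of the dark steel wedge fixed on the scale (ticks every 10 mm, every fifth longer) beside the boom, 14.5 mm above the bench; axes as the boom's. It points to -x, at the pointer's path; the two are lined up when their places along y agree. At the start it lies 50 to 105 mm beyond the pointer towards -y.
- dial_gauge: Bystander: round steel dial gauge with a brass stem, 74 mm across, 37 mm high, lying on the bench. Origin: centre of its underside.
- screwdriver: Bystander: screwdriver lying on the bench. Origin under its middle.
- spray: Bystander: small clear bottle, 44 mm across, 120 mm high. Origin: centre of its underside.

How it is judged:
By the outcome, as a careful person would: the job done as asked, in the order asked, and still so for the second after the job is handed in, while the arm keeps its last pose, push and grip.
It also fails if it takes over 50 s, if anything falls off the work surface, if the arm or the gripper's body presses on something with over 40 N, if the wrist force passes 120 N, or if a joint passes its speed limit or range.

## Working session

There is one attempt and no reset: what is moved stays moved. The work goes in short steps, Python scripts to look and compute and a tool call to move; the robot and the scene stay as the last step left them, time stands still between calls to the robot, and variables do not carry over. Pictures are saved under pics/ and viewed, and the job is handed in when it is done.

Besides the shell and the picture viewer there is one more tool, called after "Call:" as name([rows], argument=value, ...), one row to a line, values as JSON. move_arm: Moves the arm, as the interface text tells. Its arguments: {"type":"object","properties":{"increments":{"type":"array","items":{"type":"array","items":{"type":"array","items":{"type":"number","minimum":-1,"maximum":1}}}}},"required":["increments"]}

```bash
mkdir -p pics; ls
cat > h.py <<'E'
import numpy as np,cv2
from bench import robot
def snap(n,f):
    P=robot.camera_params(n); im,d=robot.snapshot(n)
    np.savez('pics/'+f+'.npz',im=im,d=d,mtx=P['mtx'],k1=P['k1'],R=P['R'],t=P['t'])
    cv2.imwrite('pics/'+f+'.png',cv2.cvtColor(im,cv2.COLOR_RGB2BGR)); return im,d,P
def load(f): 
    z=np.load('pics/'+f+'.npz'); return z['im'],z['d'],z
def rays(P,uv):
    uv=np.asarray(uv,float).reshape(-1,1,2); k=float(P['k1'])
    n=cv2.undistortPointsIter(uv,np.array(P['mtx'],float),np.array([k,0,0,0.]),None,None,(3,50,1e-10)).reshape(-1,2)
    return np.c_[n,np.ones(len(n))]
def onplane(P,uv,z):
    r=rays(P,uv); R=np.array(P['R']);t=np.array(P['t']); C=-R.T@t; D=r@R
    s=(z-C[2])/D[:,2]; return C+s[:,None]*D
def depthpts(P,uv,d):
    r=rays(P,uv); u=np.asarray(uv).astype(int).reshape(-1,2); dd=d[u[:,1],u[:,0]]
    return (r*dd[:,None]-np.array(P['t']))@np.array(P['R'])
def proj(P,X):
    c=np.asarray(X).reshape(-1,3)@np.array(P['R']).T+np.array(P['t']); s=c[:,:2]/c[:,2:]
    s=s*(1+float(P['k1'])*(s**2).sum(1))[:,None]; m=np.array(P['mtx']); return np.c_[s[:,0]*m[0,0]+m[0,2],s[:,1]*m[1,1]+m[1,2]]
E
python3 - <<'E'
from h import *
print(robot.get_obs()); print(robot.tcp_to_tips)
for n in ['top','side','wrist']:
    im,d,P=snap(n,n+'0'); C=-np.array(P['R']).T@np.array(P['t']); print(n,C,P['k1'],P['mtx'][0])
E
```

```text
pics
{'time': 0.0, 'joint_positions': array([ 1.02889028e+00,  8.79680357e-02,  1.37223224e+00, -1.90760868e-06,
        1.68357330e+00, -1.03070672e-01]), 'qvel': array([-1.77421951e-03,  8.04392360e-05, -7.80948576e-04,  2.23802979e-04,
       -1.60828320e-03,  5.87490498e-04]), 'joint_torque': array([ 1.83448428e-03, -3.40162146e+01, -3.02440774e+01,  7.19702756e-02,
        3.26867716e-02, -1.84939504e-04]), 'tool_pos': array([0.23362389, 0.4978027 , 0.40350773]), 'ee_rot': array([-3.13942311e+00, -2.22505443e-04,  2.70275682e+00]), 'wrist_force': array([-0.9686038 , -0.07953541,  0.07497076]), 'wrist_torque': array([ 0.00199748,  0.00226716, -0.01453219]), 'width': 0.09371507835595708}
0.1992
top [ 0.50907957 -0.04411911  0.9010459 ] -0.08193978155398061 [351.2556262    0.         262.19001115]
side [ 0.53832977 -0.8501899   0.71563085] 0.00189757680379147 [453.23197961   0.         258.4960192 ]
wrist [0.1637854  0.53123481 0.38530503] 0.011700985674834937 [288.86927753   0.         253.08029472]
```

View pics/top0.png

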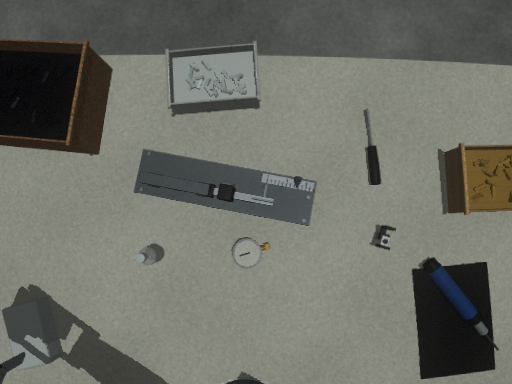

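View pics/side0.png

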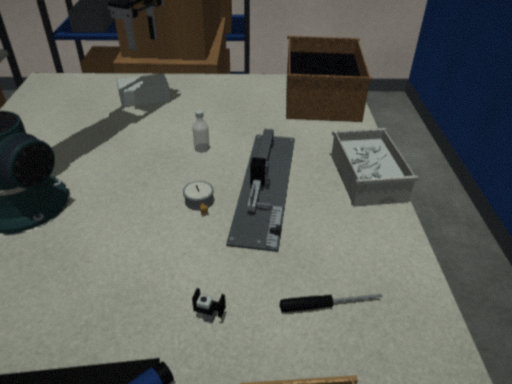

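View pics/wrist0.png

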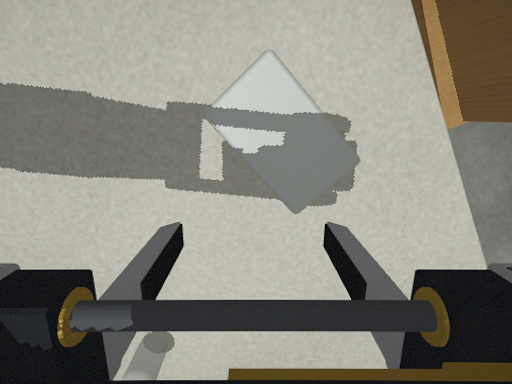

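Run:
```python
from h import *
im,d,P=load('top0')
b=cv2.cvtColor(im,cv2.COLOR_RGB2BGR)
cv2.imwrite('pics/t_boom.png',cv2.resize(b[140:240,130:325],None,fx=4.1,fy=4.1,interpolation=cv2.INTER_CUBIC))
cv2.imwrite('pics/t_clip.png',cv2.resize(b[215:260,360:410],None,fx=10,fy=10,interpolation=cv2.INTER_CUBIC))
im,d,P=load('side0')
b=cv2.cvtColor(im,cv2.COLOR_RGB2BGR)
cv2.imwrite('pics/s_boom.png',cv2.resize(b[125:250,225:300],None,fx=4.5,fy=4.5,interpolation=cv2.INTER_CUBIC))
cv2.imwrite('pics/s_clip.png',cv2.resize(b[280:330,180:240],None,fx=10,fy=10,interpolation=cv2.INTER_CUBIC))
```

```text
(no output)
```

View pics/t_boom.png

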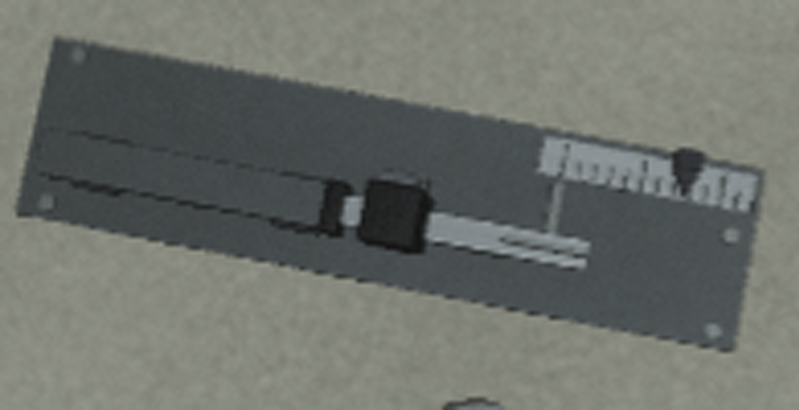

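View pics/t_clip.png

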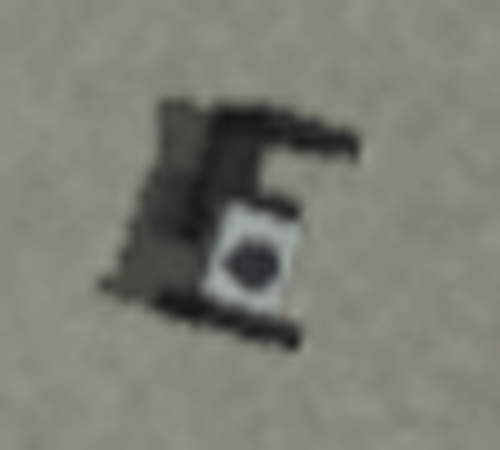

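View pics/s_boom.png

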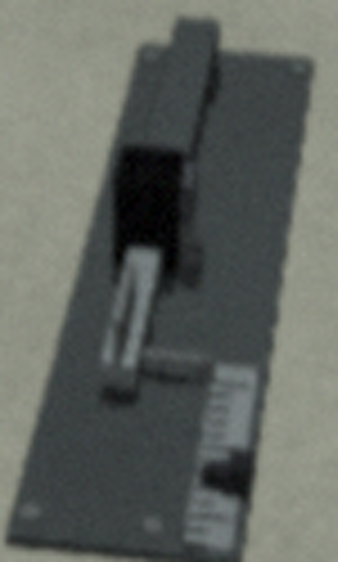

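View pics/s_clip.png

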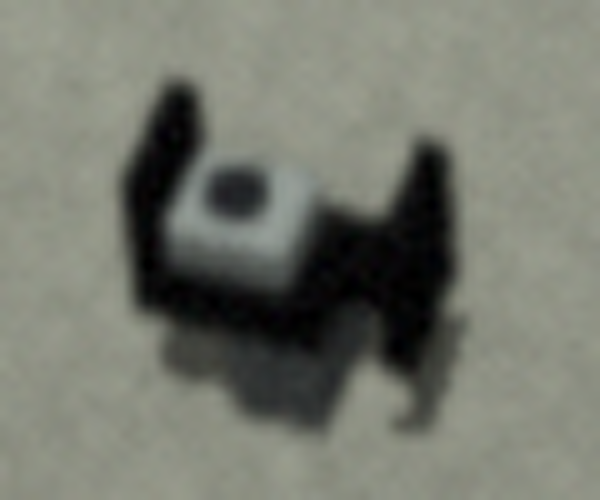

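Run:
```python
from h import *
im,d,P=load('top0')
hsv=cv2.cvtColor(im,cv2.COLOR_RGB2HSV)
sub=np.zeros(im.shape[:2],np.uint8); sub[142:232,128:325]=255
lab=cv2.cvtColor(im,cv2.COLOR_RGB2LAB); print(im[175,180],im[240,200])
m=((hsv[...,2]<100)&(sub>0)).astype(np.uint8)
m=cv2.morphologyEx(m,cv2.MORPH_CLOSE,np.ones((5,5)))
c=max(cv2.findContours(m,0,cv2.CHAIN_APPROX_NONE)[0],key=cv2.contourArea)
X=onplane(P,c.reshape(-1,2),0.008)
r=cv2.minAreaRect((X[:,:2]*1000).astype(np.float32)); print(r,cv2.boxPoints(r))
off=np.array([130,140]);
def T(p,z): 
    x=onplane(P,(np.array(p)+.5)/4.1-.5+off,z); return x
print('corners',T([(53,37),(765,170),(737,352),(18,215)],.008))
print('pointer,base',T([(560,176)],.0145),'wedge',T([(684,196)],.0145))
# plate slit top edge; grip top
print('platecand',T([(505,238),(590,248),(498,253),(585,266)],.066)); print('grip top corners',T([(370,178),(430,190),(422,253),(360,243)],.084))
# clip
def U(p,z): return onplane(P,(np.array(p)+.5)/10-.5+np.array([360,215]),z)
print('clip upper handle',U([(225,105),(358,150)],.062),'lower',U([(105,285),(298,342)],.062))
uv=np.array([(290+i,0) for i in range(1)])
# depth stuff near clip
for y in range(222,254,2): print([int(1000*v) for v in (depthpts(P,[(x,y) for x in range(368,400,2)],d)[:,2])])
```

```text
[66 72 73] [131 132 121]
((589.5654296875, 69.07357788085938), (459.30963134765625, 119.44377899169922), 80.52188873291016) [[ 492.84137 -147.61166]
 [ 610.6546  -167.28058]
 [ 686.2895   285.75882]
 [ 568.47626  305.42773]]
corners [[ 0.6823134   0.2866035   0.008     ]
 [ 0.60648824 -0.16674061  0.008     ]
 [ 0.49321992 -0.15066845  0.008     ]
 [ 0.56790461  0.30290661  0.008     ]]
pointer,base [[ 0.59928182 -0.03909136  0.0145    ]] wedge [[ 0.58853461 -0.11593571  0.0145    ]]
platecand [[ 0.5571598  -0.00824223  0.066     ]
 [ 0.55244916 -0.05771246  0.066     ]
 [ 0.54835113 -0.00439774  0.066     ]
 [ 0.54194514 -0.05503032  0.066     ]]
grip top corners [[0.58872698 0.06911159 0.084     ]
 [0.58258379 0.03450827 0.084     ]
 [0.54651906 0.03799628 0.084     ]
 [0.55140049 0.0735882  0.084     ]]
clip upper handle [[ 0.4985255  -0.31841097  0.062     ]
 [ 0.4883441  -0.35072449  0.062     ]] lower [[ 0.45533615 -0.28952442  0.062     ]
 [ 0.44254278 -0.33615071  0.062     ]]
[2, 0, -1, 0, 0, -1, 1, 2, 0, 0, 0, -1, -1, 0, 0, 0]
[0, 0, 0, 0, -3, 0, 1, 0, 0, 2, 0, 1, -1, -3, 0, -1]
[0, 0, -1, -2, 1, 0, -1, 35, 49, 63, 62, 0, 2, 0, 1, -1]
[0, -1, 2, 0, 2, 1, 24, 33, 43, 60, 64, 61, 65, 62, 2, 1]
[-3, 0, -1, 0, 1, -3, 25, 34, 36, 0, 2, 42, 0, -2, 0, 0]
[-1, 1, 0, 0, 2, 0, 35, 35, 35, 0, 3, 0, 0, 0, 0, 0]
[0, 0, 0, -1, 0, 21, 36, 38, 36, 36, 36, 0, 1, 0, -2, 1]
[4, -1, 1, 0, 12, 25, 35, 48, 49, 49, 37, -2, -1, -1, 1, 0]
[0, 0, 0, 0, 16, 31, 45, 49, 48, 49, 47, 0, 2, -1, 2, -1]
[-1, 0, 0, 0, 0, 0, 47, 46, 51, 50, 53, 1, 0, -1, 1, 0]
[-1, 2, 2, 1, 1, 0, 50, 50, 52, 52, 51, 3, 0, 0, 4, 1]
[0, -1, 3, 0, 30, 48, 60, 51, 51, 48, 1, 901, 0, 0, 0, -1]
[1, -1, 0, 2, 0, 44, 63, 63, 60, 61, -1, 0, 1, 2, 0, 0]
[-1, 0, 0, 0, 0, 0, 3, -2, 40, 63, 62, 2, 0, 0, 1, 0]
[0, -1, 0, -1, 2, 1, 1, 2, -1, 2, 0, 0, -2, 1, 0, 0]
[1, 1, 0, 0, 0, 0, -1, 0, 0, 0, 0, 0, 0, 0, 1, 2]
```

Run:
```python
from h import *
for n,(x0,x1,y0,y1) in dict(top0=(360,410,215,260),side0=(180,240,280,330)).items():
    im,d,P=load(n)
    uv=np.array([(x,y) for y in range(y0,y1) for x in range(x0,x1)]); X=depthpts(P,uv,d); 
    g=(X[:,2]>.056)&(X[:,2]<.068); Q=X[g]*1000
    l,c=None,Q.mean(0); k=(Q[:,0]>c[0]); 
    for s in (k,~k):
        A=Q[s]; r=cv2.minAreaRect(A[:,:2].astype(np.float32)); v=cv2.fitLine(A[:,:2].astype(np.float32),cv2.DIST_HUBER,0,.01,.01).ravel(); print(n,s.sum(),A.mean(0),r,np.degrees(np.arctan2(v[1],v[0])))
    g=(X[:,2]>.044)&(X[:,2]<.053)&(im[uv[:,1],uv[:,0]].mean(1)>100);A=X[g]*1000;print('box',A.mean(0),cv2.minAreaRect(A[:,:2].astype(np.float32)))
```

```text
top0 26 [ 492.35807967 -336.92297656   61.84174094] ((491.63909912109375, -338.64080810546875), (23.899669647216797, 6.1064581871032715), 74.13550567626953) 78.63413
top0 30 [ 447.70764832 -323.09544927   62.27900528] ((447.4015197753906, -324.0237731933594), (24.956571578979492, 5.341852188110352), 72.59612274169922) 70.958275
box [ 462.22979843 -328.78815877   49.42332927] ((461.375732421875, -329.45172119140625), (19.11080551147461, 22.129945755004883), 73.06157684326172)
side0 54 [ 496.20813956 -341.09707448   61.94882774] ((496.3695373535156, -338.8962097167969), (25.363344192504883, 6.407164096832275), 74.07098388671875) 73.480896
side0 60 [ 450.36136323 -327.11414949   61.27810475] ((449.8927001953125, -326.117431640625), (26.4132022857666, 7.044987201690674), 71.99048614501953) 72.14123
box [ 465.66300991 -332.39645932   49.4530206 ] ((465.01776123046875, -331.3242492675781), (21.294631958007812, 22.911239624023438), 71.97945404052734)
```

Call:
move_arm([
  [[1, -0.87, -1, 0, 0, 0, 0.3], [1, -0.87, -1, 0, 0, 0, 0.3], [1, -0.87, -1, 0, 0, 0, 0.3], [1, -0.87, -1, 0, 0, 0, 0.3]],
])

```text
time: 0.48
tool_pos: [0.2706, 0.3666, 0.4043]
ee_rot: [-3.14, 0.003, 2.222]
wrist_force: [0.1, 0.2, 0.1]
width: 0.0939
```

```bash
cat > go.py <<'E'
import sys
from h import *
from scipy.spatial.transform import Rotation as Ro
def delta(x,y,z,yawdeg,o=None):
    o=o or robot.get_obs(); R=Ro.from_euler('xyz',o['ee_rot']).as_matrix()
    T=Ro.from_euler('xyz',[np.pi,0,np.radians(yawdeg)]).as_matrix()
    d=R.T@(np.array([x,y,z])-o['tool_pos']); rv=Ro.from_matrix(R.T@T).as_rotvec()
    print('t',round(o['time'],2),'pos',o['tool_pos'].round(4),'rot',np.degrees(o['ee_rot']).round(2),'F',o['wrist_force'].round(1),'w',o['width'].round(4))
    print('shift frac',(d/.1).round(3),'turn frac',(rv/(np.pi/2)).round(3))
if __name__=='__main__': delta(*map(float,sys.argv[1:5]))
E
python3 go.py .4715 -.332 .33 72.8
```

```text
Traceback (most recent call last):
  File "go.py", line 10, in <module>
    if __name__=='__main__': delta(*map(float,sys.argv[1:5]))
                             ~~~~~^^^^^^^^^^^^^^^^^^^^^^^^^^^
  File "go.py", line 8, in delta
    print('t',round(o['time'],2),'pos',o['tool_pos'].round(4),'rot',np.degrees(o['ee_rot']).round(2),'F',o['wrist_force'].round(1),'w',o['width'].round(4))
                                                                                                                                       ^^^^^^^^^^^^^^^^
AttributeError: 'float' object has no attribute 'round'
```

```bash
sed -i "s/o\['width'\].round(4)/round(float(o['width']),4)/" go.py; python3 go.py .4715 -.332 .33 72.8
```

```text
t 0.48 pos [0.2706 0.3666 0.4043] rot [-1.7992e+02  1.6000e-01  1.2732e+02] F [0.1 0.2 0.1] w 0.0939
shift frac [-6.771 -2.637  0.766] turn frac [0.    0.002 0.606]
```

Call:
move_arm([
  [[1, -1, -0.4, 0, 0, 0, 0.3], [1, -1, -0.4, 0, 0, 0, 0.3], [1, -1, -0.4, 0, 0, 0, 0.3], [1, -1, -0.4, 0, 0, 0, 0.3]],
])

```text
time: 0.82
tool_pos: [0.3003, 0.2637, 0.4046]
ee_rot: [3.141, 0.002, 1.749]
wrist_force: [0.4, 1.0, -0.7]
width: 0.0942
```

```bash
python3 go.py .4715 -.332 .33 72.8
```

```text
t 0.82 pos [0.3003 0.2637 0.4046] rot [1.7996e+02 1.1000e-01 1.0023e+02] F [ 0.4  1.  -0.7] w 0.0942
shift frac [-6.164  0.626  0.759] turn frac [0.001 0.001 0.305]
```

Call:
move_arm([
  [[1, -1, 0.1, 0, 0, 0, 0.3], [1, -1, 0.1, 0, 0, 0, 0.3], [1, -1, 0.1, 0, 0, 0, 0.3], [1, -1, 0.1, 0, 0, 0, 0.3]],
])

```text
time: 1.15
tool_pos: [0.3289, 0.168, 0.4045]
ee_rot: [3.141, 0.001, 1.278]
wrist_force: [0.4, 0.4, -1.3]
width: 0.094
```

```bash
python3 go.py .4715 -.332 .33 72.8
```

```text
t 1.15 pos [0.3289 0.168  0.4045] rot [1.7995e+02 7.0000e-02 7.3240e+01] F [ 0.4  0.4 -1.3] w 0.094
shift frac [-4.375  2.807  0.753] turn frac [0.001 0.001 0.005]
```

Call:
move_arm([
  [[1, -0.8, 1, 0, 0, 0, 0], [1, -0.8, 1, 0, 0, 0, 0], [1, -0.8, 1, 0, 0, 0, 0]],
])

```text
time: 1.4
tool_pos: [0.4006, 0.0675, 0.4047]
ee_rot: [3.141, -0.001, 1.291]
wrist_force: [1.0, 0.0, -0.0]
width: 0.0944
```

Call:
move_arm([
  [[1, -0.8, 1, 0, 0, 0, 0], [1, -0.8, 1, 0, 0, 0, 0], [1, -0.8, 1, 0, 0, 0, 0]],
])

```text
time: 1.65
tool_pos: [0.4731, -0.0357, 0.4044]
ee_rot: [-3.141, -0.0, 1.289]
wrist_force: [0.7, 1.2, 0.2]
width: 0.0944
```

Call:
move_arm([
  [[1, -0.6, 0.95, 0, 0, 0, 0], [1, -0.6, 0.95, 0, 0, 0, 0], [1, -0.6, 0.95, 0, 0, 0, 0], [1, -0.6, 0.95, 0, 0, 0, 0], [1, -0.6, 0.95, 0, 0, 0, 0]],
])

```text
time: 2.07
tool_pos: [0.5476, -0.1189, 0.4031]
ee_rot: [-3.138, -0.001, 1.287]
wrist_force: [-0.8, -0.5, -0.2]
width: 0.0943
```

```bash
python3 go.py .4715 -.332 .33 72.8; python3 -c "
from h import *
im,d,P=snap('wrist','w1'); print(P['R'],robot.get_obs()['qvel'].round(3))"
```

```text
t 2.07 pos [ 0.5476 -0.1189  0.4031] rot [-1.7982e+02 -3.0000e-02  7.3740e+01] F [-0.8 -0.5 -0.2] w 0.0943
shift frac [-2.259 -0.132  0.731] turn frac [-0.002 -0.     0.01 ]
[[ 0.9596915  -0.2810277  -0.00395804]
 [-0.26999591 -0.92574747  0.26475239]
 [-0.0780669  -0.25301197 -0.9643083 ]] [ 0.022 -0.036  0.016 -0.001  0.001  0.001]
```

View pics/w1.png

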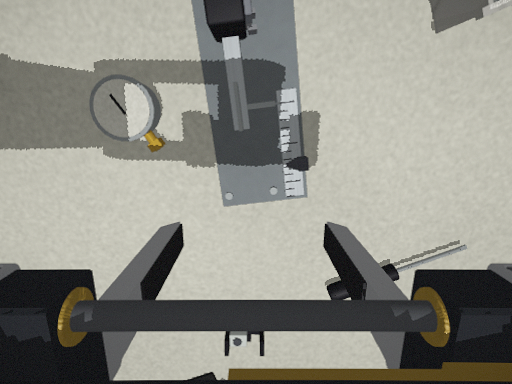

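```bash
python3 -c "
from h import *
im,d,P=load('w1'); b=cv2.cvtColor(im,cv2.COLOR_RGB2BGR)[0:210,190:320]; b=cv2.convertScaleAbs(b,alpha=1.6)
cv2.imwrite('pics/w1b.png',cv2.resize(b[30:180],None,fx=4,fy=4,interpolation=cv2.INTER_CUBIC))
uv=np.array([(x,y) for y in range(0,210) for x in range(190,320)]); X=depthpts(P,uv,d)*1000
g=(X[:,2]>60)&(X[:,2]<72)&(uv[:,1]>45); print('plate',g.sum(),X[g].mean(0),cv2.minAreaRect(X[g][:,:2].astype(np.float32)))
v=cv2.fitLine(X[g][:,:2].astype(np.float32),cv2.DIST_HUBER,0,.01,.01).ravel();print(v,uv[g].min(0),uv[g].max(0))
g=(X[:,2]>80)&(X[:,2]<88); print('grip',g.sum(),X[g].mean(0),cv2.minAreaRect(X[g][:,:2].astype(np.float32)))
g=(X[:,2]>34)&(X[:,2]<42)&(uv[:,1]>45); print('bar',g.sum(),X[g].mean(0),cv2.minAreaRect(X[g][:,:2].astype(np.float32)))
"
```

```text
plate 205 [555.58767601 -30.36492512  67.51526069] ((555.3787231445312, -30.939754486083984), (48.78697967529297, 4.032351970672607), 80.61022186279297)
[ 1.6385596e-01  9.8648429e-01  5.5559119e+02 -3.0412334e+01] [233  82] [242 130]
grip 1129 [570.33469026  50.22685696  84.90048381] ((571.484619140625, 49.4791145324707), (20.93240737915039, 44.433998107910156), 75.28515625)
bar 1127 [559.78705647  -5.72227815  39.66526014] ((558.3869018554688, -11.322837829589844), (89.99830627441406, 18.859670639038086), 80.67152404785156)
```

View pics/w1b.png

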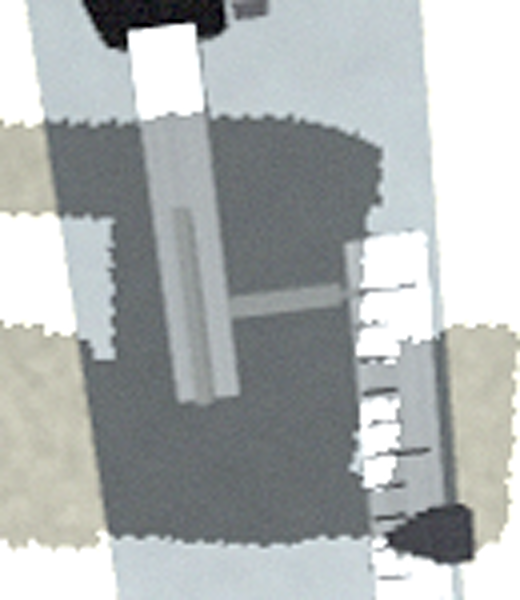

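```bash
python3 -c "
from h import *
im,d,P=load('w1')
a=onplane(P,np.array([(345,291),(388,541)])/4-.4+np.array([190,30]),.0145); print('wrist pt,wedge',a*1000)
v=np.array([.164,.9865]); print('dist',(a[0]-a[1])[:2]@v)
for n,(x0,x1,y0,y1) in dict(top0=(225,290,180,215),side0=(230,275,125,235)).items():
    im,d,P=load(n)
    uv=np.array([(x,y) for y in range(y0,y1) for x in range(x0,x1)]); X=depthpts(P,uv,d)*1000
    g=(X[:,2]>60)&(X[:,2]<72)&(X[:,1]<15)
    print(n,g.sum(),X[g].mean(0),cv2.minAreaRect(X[g][:,:2].astype(np.float32)))
    g=(X[:,2]>80)&(X[:,2]<88)&(X[:,1]<100); print('grip',g.sum(),X[g].mean(0),cv2.minAreaRect(X[g][:,:2].astype(np.float32)))
"
```

```text
wrist pt,wedge [[ 598.97801435  -37.20260433   14.5       ]
 [ 592.25472598 -115.38513467   14.5       ]]
dist 0.07822968547632572
top0 38 [553.60339754 -32.50648889  65.80637521] ((553.6221923828125, -32.65443420410156), (49.09189224243164, 3.8019165992736816), 80.03353881835938)
grip 123 [569.28263769  48.73612151  83.70273574] ((570.6873168945312, 47.17478561401367), (42.53466033935547, 19.083518981933594), 2.130615472793579)
side0 33 [556.8350851  -33.89023186  65.9837989 ] ((556.9364624023438, -32.56194305419922), (48.584041595458984, 3.9714314937591553), 80.09654998779297)
grip 144 [572.92178074  52.72012182  84.13651581] ((574.7988891601562, 54.65455627441406), (35.20249938964844, 41.650394439697266), 78.47156524658203)
```

Call:
move_arm([
  [[1, -1, -0.06, 0, 0, 0, 0], [1, -1, -0.06, 0, 0, 0, 0], [1, -1, -0.06, 0, 0, 0, 0]],
])

```text
time: 2.37
tool_pos: [0.5117, -0.2133, 0.4052]
ee_rot: [3.141, 0.002, 1.289]
wrist_force: [0.7, -1.0, 0.5]
width: 0.094
```

Call:
move_arm([
  [[1, -0.9, -0.06, 0, 0, 0, 0.01], [1, -0.9, -0.06, 0.4, 0, 0, 0.01], [1, -0.9, -0.06, 0.7, 0, 0, 0.01], [1, -0.9, -0.06, 0.7, 0, 0, 0.01], [1, -0.9, -0.06, 0.7, 0, 0, 0.01]],
])

```text
time: 2.78
tool_pos: [0.4816, -0.2956, 0.3318]
ee_rot: [-3.135, -0.003, 1.273]
wrist_force: [-1.0, 0.7, 1.2]
width: 0.0938
```

```bash
python3 go.py .4713 -.332 .23 72.8; python3 -c "
from h import *
im,d,P=snap('wrist','w2')"
```

```text
t 2.78 pos [ 0.4816 -0.2956  0.3318] rot [-179.62   -0.2    72.94] F [-1.   0.7  1.2] w 0.0938
shift frac [-0.382  0.016  1.017] turn frac [-0.004 -0.002  0.002]
```

View pics/w2.png

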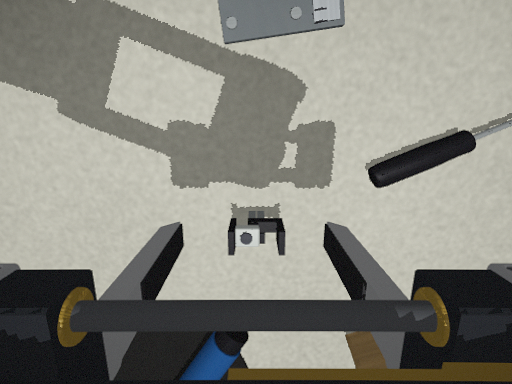

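```bash
python3 -c "
from h import *
im,d,P=load('w2')
uv=np.array([(x,y) for y in range(205,262) for x in range(215,300)]); X=depthpts(P,uv,d)*1000
g=(X[:,2]>58)&(X[:,2]<67); Q=X[g]; k=Q[:,0]>470
for s in (k,~k): print(s.sum(),Q[s].mean(0),cv2.minAreaRect(Q[s][:,:2].astype(np.float32)))
"
```

```text
177 [ 494.82642845 -337.76345915   63.30935514] ((494.621826171875, -338.7565612792969), (24.648834228515625, 5.932209491729736), 73.4884033203125)
177 [ 449.05436993 -323.95150893   63.21096394] ((448.6074523925781, -325.05792236328125), (24.9597225189209, 5.961324691772461), 72.38545989990234)
```

Call:
move_arm([
  [[1, -0.38, 0.02, 0.1, 0, 0, 0], [1, -0.38, 0.02, 0.4, 0, 0, 0], [1, -0.38, 0.02, 0.7, 0, 0, 0], [1, -0.38, 0.02, 1, 0, 0, 0], [1, -0.38, 0.02, 1, 0, 0, 0], [1, -0.38, 0.02, 1, 0, 0, 0]],
])

```text
time: 3.33
tool_pos: [0.4745, -0.3324, 0.2358]
ee_rot: [-3.142, -0.001, 1.276]
wrist_force: [-0.2, -0.7, 0.6]
width: 0.0941
```

```bash
python3 go.py .4716 -.3319 .228 72.8
```

```text
t 3.33 pos [ 0.4745 -0.3324  0.2358] rot [-1.80e+02 -4.00e-02  7.31e+01] F [-0.2 -0.7  0.6] w 0.0941
shift frac [-0.004 -0.029  0.078] turn frac [-0.    -0.     0.003]
```

Call:
move_arm([
  [[1, 0, -0.03, 0.08, 0, 0, 0], [1, 0, -0.03, 0.08, 0, 0, 0], [0, 0, -0.03, 0.08, 0, 0, 0], [0, 0, -0.03, 0.08, 0, 0, 0], [0, 0, -0.03, 0.08, 0, 0, 0], [0, 0, -0.03, 0.08, 0, 0, 0], [0, 0, -0.03, 0.08, 0, 0, 0], [0, 0, -0.03, 0.08, 0, 0, 0]],
])

```text
time: 4.0
tool_pos: [0.4706, -0.3331, 0.2268]
ee_rot: [3.141, -0.0, 1.273]
wrist_force: [0.0, 0.5, 0.4]
width: 0.0573
```

Call:
move_arm([
  [[0, 0, 0, 0, 0, 0, 0], [0, 0, 0, 0, 0, 0, 0], [0, 0, 0, 0, 0, 0, 0], [0, 0, 0, 0, 0, 0, 0], [0, 0, 0, 0, 0, 0, 0], [0, 0, 0, 0, 0, 0, 0]],
])

```text
time: 4.5
tool_pos: [0.4707, -0.3331, 0.2269]
ee_rot: [3.141, 0.0, 1.273]
wrist_force: [1.0, 0.1, 1.5]
width: 0.041
```

```bash
python3 go.py .4716 -.3319 .228 72.8; python3 -c "
from h import *
im,d,P=snap('wrist','w3')"
```

```text
t 4.5 pos [ 0.4707 -0.3331  0.2269] rot [1.7996e+02 1.0000e-02 7.2960e+01] F [1.  0.1 1.5] w 0.041
shift frac [ 0.014  0.005 -0.011] turn frac [0.    0.    0.002]
```

View pics/w3.png

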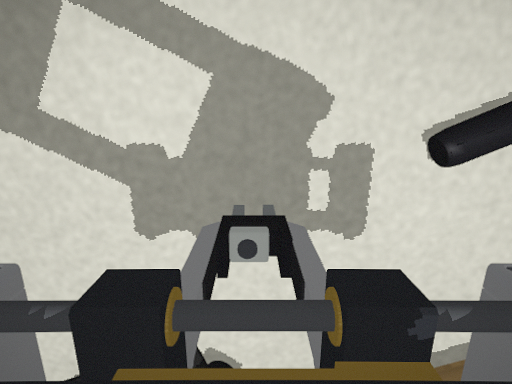

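Call:
move_arm([
  [[0, 0, 0, -0.4, 0, 0, 0], [0, 0, 0, -0.8, 0, 0, 0], [0, 0, 0, -0.95, 0, 0, 0], [0, 0.3, 0, -0.95, 0, 0, 0], [0, 0.7, 0, -0.95, 0, 0, 0], [0, 1, 0, -0.95, 0, 0, 0], [0, 1, 0, -0.95, 0, 0, 0]],
])

```text
time: 5.13
tool_pos: [0.5008, -0.233, 0.3211]
ee_rot: [-3.14, -0.004, 1.279]
wrist_force: [-0.4, -0.9, -0.5]
width: 0.0408
```

Call:
move_arm([
  [[0, 0.4, 0, 0, 0, 0, 0], [0, 0.8, 0, 0, 0, 0, 0], [0, 1, 0, 0, 0, 0, -0.08], [0, 1, 0, 0, 0, 0, -0.08]],
])

```text
time: 5.47
tool_pos: [0.5297, -0.1385, 0.3209]
ee_rot: [-3.14, -0.002, 1.407]
wrist_force: [-0.6, 0.5, -0.1]
width: 0.0411
```

```bash
python3 go.py .5553 -.0322 .32 80.55; python3 -c "
from h import *
im,d,P=snap('wrist','w4')"
```

```text
t 5.47 pos [ 0.5297 -0.1385  0.3209] rot [-1.7991e+02 -1.1000e-01  8.0620e+01] F [-0.6  0.5 -0.1] w 0.0411
shift frac [1.091 0.079 0.011] turn frac [-0.001 -0.001  0.001]
```

View pics/w4.png

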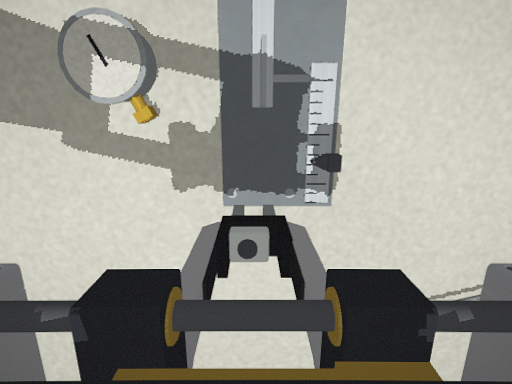

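```bash
python3 -c "
from h import *
im,d,P=load('w4')
uv=np.array([(x,y) for y in range(10,112) for x in range(240,285)]); X=depthpts(P,uv,d)*1000
g=(X[:,2]>61)&(X[:,2]<72)&(X[:,1]<15); Q=X[g]; print(g.sum(),Q.mean(0),cv2.minAreaRect(Q[:,:2].astype(np.float32)),uv[g].min(0),uv[g].max(0))
# jaws
uv=np.array([(x,y) for y in range(203,216) for x in range(225,285)]); X=depthpts(P,uv,d)*1000
o=robot.get_obs();t=o['tool_pos']*1000
g=(X[:,2]>80)&(X[:,2]<130); Q=X[g]-t; y=o['ee_rot'][2]; ty=np.array([np.sin(y),-np.cos(y)]); q=Q[:,:2]@ty
for s in (q>0,q<0): print(s.sum(),q[s].min(),q[s].max(),Q[s].mean(0))
b=cv2.cvtColor(im,cv2.COLOR_RGB2BGR)
b=cv2.convertScaleAbs(b,alpha=1.5); cv2.imwrite('pics/w4b.png',cv2.resize(b[55:215,215:350],None,fx=4,fy=4,interpolation=cv2.INTER_CUBIC)[:600])
"
```

```text
419 [555.20451472 -30.9222869   67.41975923] ((555.2144165039062, -30.865970611572266), (50.529361724853516, 3.9323041439056396), 80.97882843017578) [261  34] [266 106]
131 6.8101519090282405 14.78105233805609 [  12.96984069   13.48783121 -212.26879194]
129 -14.81626968066686 -6.7063512826185 [  -7.88582054   17.07195925 -211.97132646]
```

View pics/w4b.png

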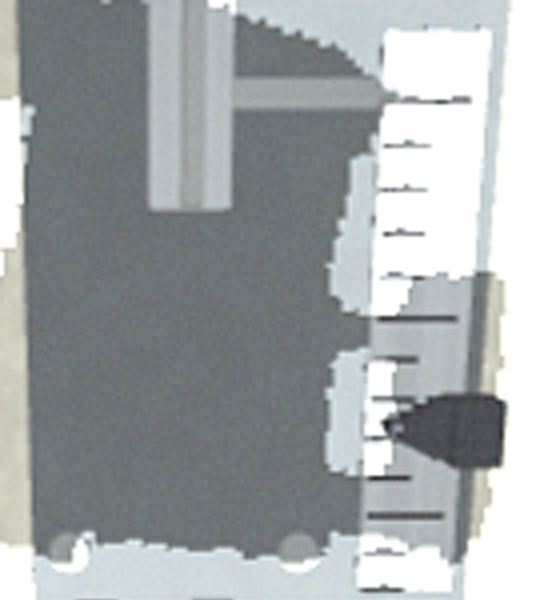

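Call:
move_arm([
  [[0, 0.4, 0.08, 0, 0, 0, 0], [0, 0.8, 0.08, 0, 0, 0, 0], [0, 1, 0.08, 0, 0, 0, 0], [0, 1, 0.08, 0, 0, 0, 0], [0, 1, 0.08, 0, 0, 0, 0]],
])

```text
time: 5.93
tool_pos: [0.5542, -0.0453, 0.3212]
ee_rot: [-3.141, 0.001, 1.398]
wrist_force: [0.0, 0.2, -0.3]
width: 0.0412
```

```bash
python3 go.py .5552 -.0312 .269 80.55; python3 -c "
from h import *
im,d,P=load('w4')
a=onplane(P,(np.array([(390,98),(388,426)])+.5)/4-.5+np.array([215,55]),.0145); print('wrist pt,wedge',a*1000)
v=np.array([.164,.9865]); print('dist',(a[0]-a[1])[:2]@v)
snap('wrist','w5')"
```

```text
t 5.93 pos [ 0.5542 -0.0453  0.3212] rot [-1.7995e+02  9.0000e-02  8.0120e+01] F [ 0.   0.2 -0.3] w 0.0412
shift frac [ 0.141 -0.013  0.522] turn frac [-0.001  0.001 -0.005]
wrist pt,wedge [[ 601.51748176  -38.37824348   14.5       ]
 [ 592.60059121 -114.5751633    14.5       ]]
dist 0.07663063145894528
```

View pics/w5.png

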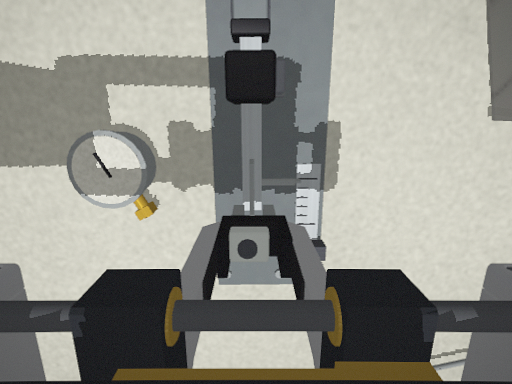

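Call:
move_arm([
  [[0, 0.13, -0.01, 0, 0, 0, -0.005], [0, 0.13, -0.01, 0, 0, 0, -0.005], [0, 0.13, -0.01, 0.15, 0, 0, -0.005], [0, 0.13, -0.01, 0.2, 0, 0, -0.005], [0, 0.13, -0.01, 0.2, 0, 0, -0.005], [0, 0.13, -0.01, 0.2, 0, 0, -0.005]],
])

```text
time: 6.48
tool_pos: [0.5553, -0.032, 0.3012]
ee_rot: [-3.14, 0.0, 1.406]
wrist_force: [0.0, -0.7, 0.0]
width: 0.0413
```

```bash
python3 go.py .5552 -.0312 .269 80.55; python3 -c "
from h import *
snap('side','s6')
im,d,P=load('s6');b=cv2.cvtColor(im,cv2.COLOR_RGB2BGR)
cv2.imwrite('pics/s6b.png',cv2.resize(b[120:240,200:310],None,fx=5,fy=5,interpolation=cv2.INTER_CUBIC))"
```

```text
t 6.48 pos [ 0.5553 -0.032   0.3012] rot [-179.92    0.     80.56] F [ 0.  -0.7  0. ] w 0.0413
shift frac [ 0.008 -0.002  0.322] turn frac [-0.001  0.     0.   ]
```

View pics/s6b.png

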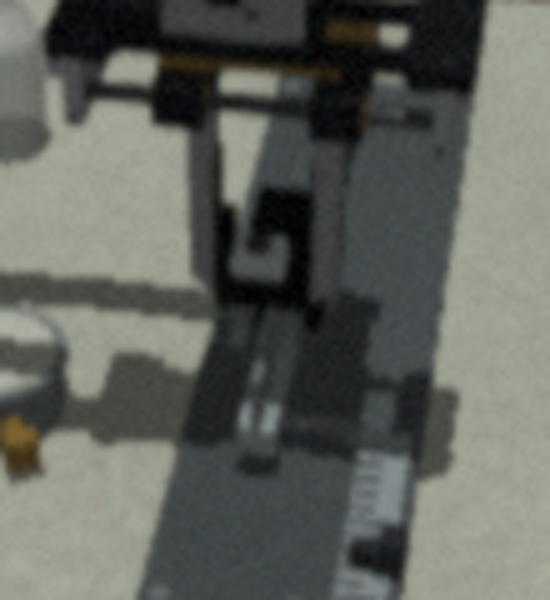

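Call:
move_arm([
  [[0, 0.01, 0, 0.08, 0, 0, 0], [0, 0.01, 0, 0.16, 0, 0, 0], [0, 0.01, 0, 0.22, 0, 0, 0], [0, 0.01, 0, 0.28, 0, 0, 0], [0, 0.01, 0, 0.3, 0, 0, 0], [0, 0.01, 0, 0.3, 0, 0, 0]],
])

```text
time: 7.03
tool_pos: [0.5553, -0.0305, 0.2704]
ee_rot: [-3.139, -0.0, 1.407]
wrist_force: [-0.3, 0.4, -0.2]
width: 0.0412
```

Call:
move_arm([
  [[0, 0, 0, 0.01, 0, 0, 0], [0, 0, 0, 0.02, 0, 0, 0], [0, 0, 0, 0.02, 0, 0, 0]],
])

```text
time: 7.28
tool_pos: [0.5557, -0.0306, 0.2699]
ee_rot: [3.141, -0.0, 1.407]
wrist_force: [-0.7, -0.8, -0.5]
width: 0.0411
```

```bash
python3 go.py .5552 -.0312 .269 80.55; python3 -c "
from h import *
snap('wrist','w7')"
```

```text
t 7.28 pos [ 0.5557 -0.0306  0.2699] rot [ 1.7997e+02 -1.0000e-02  8.0610e+01] F [-0.7 -0.8 -0.5] w 0.0411
shift frac [-0.007 -0.004  0.009] turn frac [ 0.    -0.     0.001]
```

View pics/w7.png

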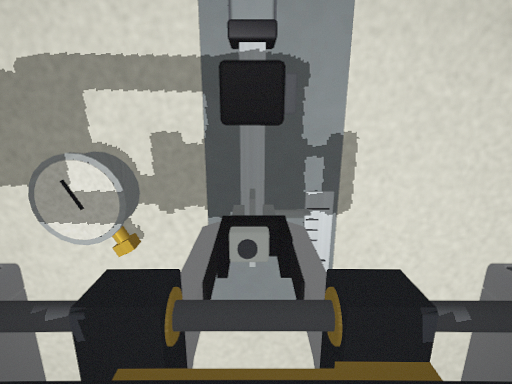

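Call:
move_arm([
  [[0, -0.01, 0, 0.01, 0, 0, 0], [0, -0.01, 0, 0.015, 0, 0, 0], [0, -0.01, 0, 0.015, 0, 0, 0]],
])

```text
time: 7.58
tool_pos: [0.5556, -0.0317, 0.2688]
ee_rot: [3.141, 0.0, 1.407]
wrist_force: [-0.4, -0.8, 1.4]
width: 0.0408
```

Down to within about 1 mm of the throat (first trace of contact). Let go gently.

Call:
move_arm([
  [[0.5, 0, 0, 0, 0, 0, 0], [0.55, 0, 0, 0, 0, 0, 0], [0.6, 0, 0, 0, 0, 0, 0], [0.8, 0, 0, 0, 0, 0, 0], [1, 0, 0, 0, 0, 0, 0], [1, 0, 0, 0, 0, 0, 0], [1, 0, 0, 0, 0, 0, 0], [1, 0, 0, 0, 0, 0, 0]],
])

```text
time: 8.25
tool_pos: [0.5555, -0.0316, 0.268]
ee_rot: [-3.141, -0.0, 1.407]
wrist_force: [-0.4, 0.1, 0.6]
width: 0.0863
```

```bash
python3 go.py .5552 -.0312 .269 80.55; python3 -c "
from h import *
snap('wrist','w8')"
```

```text
t 8.25 pos [ 0.5555 -0.0316  0.268 ] rot [-179.99   -0.     80.61] F [-0.4  0.1  0.6] w 0.0863
shift frac [ 0.003 -0.003 -0.01 ] turn frac [-0.    -0.     0.001]
```

View pics/w8.png

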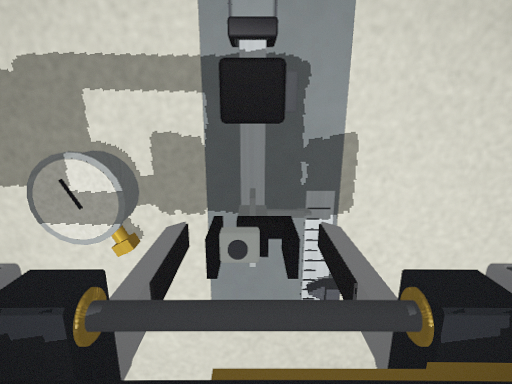

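Call:
move_arm([
  [[1, 0, 0, -0.2, 0, 0, 0], [1, 0, 0, -0.5, 0, 0, 0], [1, 0, 0, -0.8, 0, 0, 0], [1, 0, 0, -0.8, 0, 0, 0], [1, 0, 0, -0.8, 0, 0, 0], [1, 0, 0, -0.8, 0, 0, 0]],
])

```text
time: 8.8
tool_pos: [0.5553, -0.0316, 0.3475]
ee_rot: [-3.141, -0.0, 1.407]
wrist_force: [-0.1, 1.0, -0.2]
width: 0.0939
```

```bash
python3 go.py .570 .0576 .35 80.55; python3 -c "
from h import *
im,d,P=snap('wrist','w9')
uv=np.array([(x,y) for y in range(10,200) for x in range(190,310)]); X=depthpts(P,uv,d)*1000
g=(X[:,2]>80)&(X[:,2]<90)&(im[uv[:,1],uv[:,0]].mean(1)<60); Q=X[g]; print('grip',g.sum(),Q.mean(0),cv2.minAreaRect(Q[:,:2].astype(np.float32)))
uv=np.array([(x,y) for y in range(180,290) for x in range(190,320)]); X=depthpts(P,uv,d)*1000
for a,b in((100,109),(86,97),(72,82)):
  g=(X[:,2]>a)&(X[:,2]<b); Q=X[g]; print(a,g.sum(),Q.mean(0),cv2.minAreaRect(Q[:,:2].astype(np.float32)))
"
```

```text
t 8.8 pos [ 0.5553 -0.0316  0.3475] rot [-1.7995e+02 -1.0000e-02  8.0610e+01] F [-0.1  1.  -0.2] w 0.0939
shift frac [ 0.904 -0.    -0.025] turn frac [-0.001 -0.     0.001]
grip 1999 [569.70058065  54.52885501  85.35413849] ((567.7410888671875, 23.814891815185547), (102.00618743896484, 49.88406753540039), 75.68324279785156)
100 467 [555.8868261  -29.43789284 105.18295819] ((555.4454345703125, -29.900537490844727), (24.896549224853516, 51.364227294921875), 79.45706939697266)
86 739 [549.42682049 -27.22686038  92.44984357] ((555.3915405273438, -29.746356964111328), (23.62439727783203, 51.13568115234375), 80.44721984863281)
72 463 [563.67007746 -25.91874869  78.85353839] ((555.3566284179688, -29.848203659057617), (24.073619842529297, 51.17024230957031), 80.0709457397461)
```

View pics/w9.png

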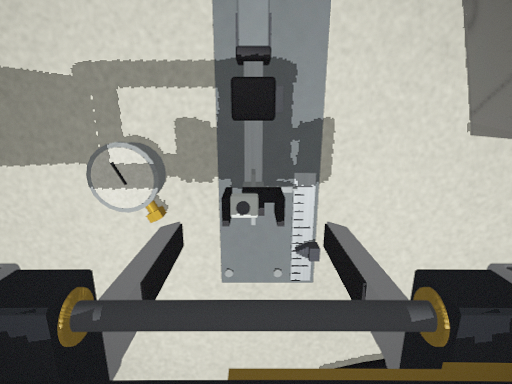

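Call:
move_arm([
  [[1, 0.4, 0, 0, 0, 0, 0], [1, 0.8, 0, 0, 0, 0, 0], [1, 0.9, 0, 0, 0, 0, 0], [1, 0.9, 0, 0, 0, 0, 0], [1, 0.9, 0, 0.2, 0, 0, 0], [1, 0.9, 0, 0.4, 0, 0, 0], [1, 0.9, 0, 0.4, 0, 0, 0], [1, 0.9, 0, 0.4, 0, 0, 0]],
])

```text
time: 9.52
tool_pos: [0.5695, 0.0561, 0.306]
ee_rot: [-3.137, 0.001, 1.406]
wrist_force: [0.4, -0.6, -0.0]
width: 0.0938
```

```bash
python3 go.py .570 .0576 .245 80.55; python3 -c "
from h import *
im,d,P=snap('wrist','w10')
uv=np.array([(x,y) for y in range(150,300) for x in range(190,320)]); X=depthpts(P,uv,d)*1000
g=(X[:,2]>81)&(X[:,2]<88); Q=X[g]; print('grip',g.sum(),Q.mean(0),cv2.minAreaRect(Q[:,:2].astype(np.float32)))
"
```

```text
t 9.52 pos [0.5695 0.0561 0.306 ] rot [-1.7971e+02  8.0000e-02  8.0550e+01] F [ 0.4 -0.6 -0. ] w 0.0938
shift frac [0.016 0.006 0.61 ] turn frac [-0.003  0.001 -0.   ]
grip 2203 [571.77488875  58.86017059  84.98848597] ((573.2402954101562, 57.783790588378906), (33.81269454956055, 42.57831954956055), 81.31454467773438)
```

View pics/w10.png

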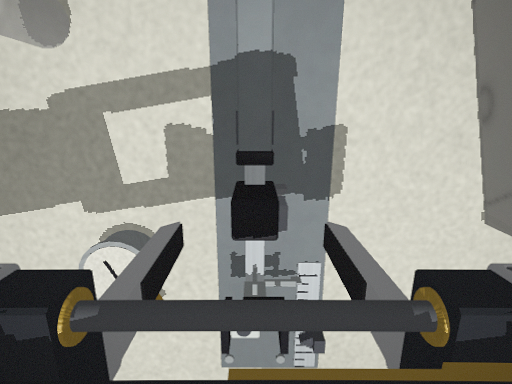

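Call:
move_arm([
  [[1, 0.02, 0.005, 0.2, 0, 0, 0], [1, 0.02, 0.005, 0.4, 0, 0, 0], [1, 0.02, 0.005, 0.6, 0, 0, 0], [1, 0.02, 0.005, 0.6, 0, 0, 0], [1, 0.02, 0.005, 0.6, 0, 0, 0], [1, 0.02, 0.005, 0.6, 0, 0, 0]],
])

```text
time: 10.07
tool_pos: [0.5717, 0.0588, 0.2503]
ee_rot: [3.138, -0.001, 1.406]
wrist_force: [-0.5, 0.6, 0.2]
width: 0.0941
```

```bash
python3 go.py .570 .058 .245 80.55
```

```text
t 10.07 pos [0.5717 0.0588 0.2503] rot [ 1.7982e+02 -3.0000e-02  8.0580e+01] F [-0.5  0.6  0.2] w 0.0941
shift frac [-0.01  -0.015  0.053] turn frac [ 0.002 -0.     0.   ]
```

Call:
move_arm([
  [[1, -0.01, -0.01, 0.04, 0, 0, 0], [1, -0.01, -0.01, 0.04, 0, 0, 0], [0, -0.01, -0.01, 0.04, 0, 0, 0], [0, -0.01, -0.01, 0.04, 0, 0, 0], [0, -0.01, -0.01, 0.04, 0, 0, 0], [0, -0.01, -0.01, 0.04, 0, 0, 0], [0, -0.01, -0.01, 0.04, 0, 0, 0], [0, -0.01, -0.01, 0.04, 0, 0, 0]],
])

```text
time: 10.73
tool_pos: [0.5698, 0.0583, 0.2442]
ee_rot: [3.142, -0.0, 1.407]
wrist_force: [-0.4, -0.5, -0.6]
width: 0.0573
```

Call:
move_arm([
  [[0, 0, 0, 0, 0, 0, 0], [0, 0, 0, 0, 0, 0, 0], [0, 0, 0, 0, 0, 0, 0], [0, 0, 0, 0, 0, 0, 0], [0, 0, 0, 0, 0, 0, 0], [0, 0, 0, 0, 0, 0, 0]],
])

```text
time: 11.23
tool_pos: [0.5698, 0.0583, 0.2442]
ee_rot: [-3.142, -0.0, 1.407]
wrist_force: [0.3, -0.2, -0.5]
width: 0.0359
```

```bash
python3 go.py .570 .058 .245 80.55
```

```text
t 11.23 pos [0.5698 0.0583 0.2442] rot [-180.    -0.    80.6] F [ 0.3 -0.2 -0.5] w 0.0359
shift frac [-0.002  0.003 -0.008] turn frac [-0.    -0.     0.001]
```

Call:
move_arm([
  [[0, -0.08, 0, 0, 0, 0, 0], [0, -0.2, 0, 0, 0, 0, 0], [0, -0.32, 0, 0, 0, 0, 0], [0, -0.44, 0, 0, 0, 0, 0], [0, -0.56, 0, 0, 0, 0, 0], [0, -0.68, 0, 0, 0, 0, 0], [0, -0.7, 0, 0, 0, 0, 0], [0, -0.7, 0, 0, 0, 0, 0]],
])

```text
time: 11.9
tool_pos: [0.5581, -0.0119, 0.2442]
ee_rot: [-3.141, -0.001, 1.405]
wrist_force: [1.5, 3.9, -1.3]
width: 0.0358
```

```bash
python3 go.py .570 .058 .245 80.55; python3 -c "
from h import *
for n in ('side','top'):
  im,d,P=snap(n,n+'11'); b=cv2.cvtColor(im,cv2.COLOR_RGB2BGR)
  b=b[150:260,215:315] if n=='side' else b[150:250,220:330]
  cv2.imwrite('pics/'+n+'11b.png',cv2.resize(b,None,fx=5,fy=5,interpolation=cv2.INTER_CUBIC))"
```

```text
t 11.9 pos [ 0.5581 -0.0119  0.2442] rot [-1.7999e+02 -3.0000e-02  8.0520e+01] F [ 1.5  3.9 -1.3] w 0.0358
shift frac [ 0.709  0.002 -0.008] turn frac [-0. -0. -0.]
```

View pics/side11b.png

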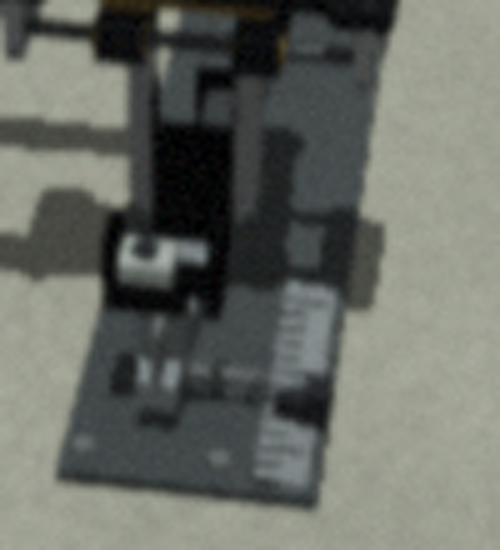

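View pics/top11b.png

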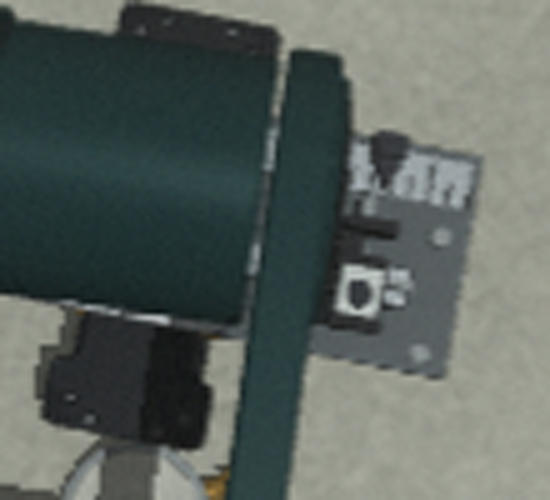

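```bash
python3 -c "
from h import *
im,d,P=load('side11'); b=cv2.convertScaleAbs(cv2.cvtColor(im,cv2.COLOR_RGB2BGR),alpha=1.7)
c1=cv2.resize(b[205:250,240:285],None,fx=12,fy=12,interpolation=cv2.INTER_CUBIC)
cv2.imwrite('pics/s11c.png',c1)
im,d,P=load('top11'); b=cv2.convertScaleAbs(cv2.cvtColor(im,cv2.COLOR_RGB2BGR),alpha=1.7)
cv2.imwrite('pics/t11c.png',cv2.resize(b[170:210,280:320],None,fx=14,fy=14,interpolation=cv2.INTER_CUBIC))
"
```

```text
(no output)
```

View pics/s11c.png

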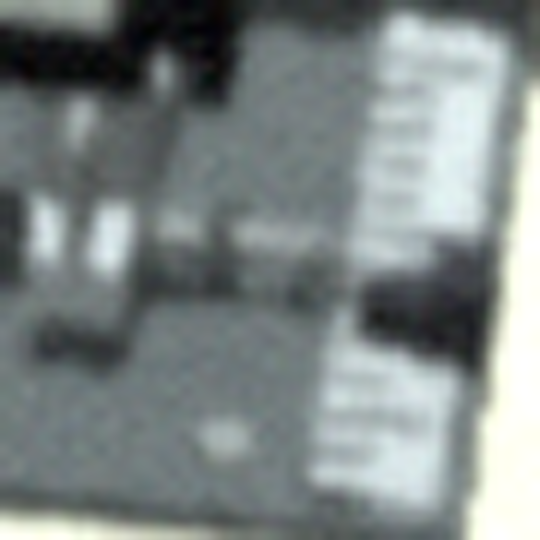

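View pics/t11c.png

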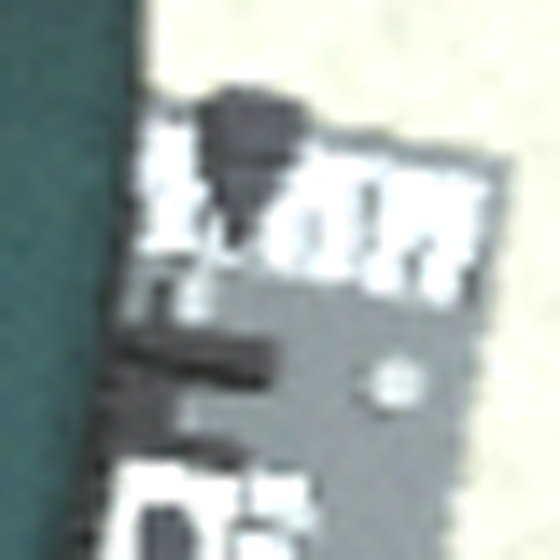

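```bash
python3 -c "
from h import *
v=np.array([.1638,.9865])
im,d,P=load('top11'); a=onplane(P,(np.array([(200,290),(207,262),(237,248)])+.5)/14-.5+np.array([280,170]),.0145); print(a*1000,(a[:,:2]-a[2,:2])@v*1000)
im,d,P=load('side11'); a=onplane(P,(np.array([(250,232),(330,242),(362,305)])+.5)/12-.5+np.array([240,205]),.0145); print(a*1000,(a[:,:2]-a[2,:2])@v*1000)
# predicted pointer from robot: grip center->pointer
o=robot.get_obs(); print(o['tool_pos'][:2]-v*.09+.048*np.array([.9865,-.1638]))
"
```

```text
[[ 581.21852366 -109.38692041   14.5       ]
 [ 586.32502951 -110.57466149   14.5       ]
 [ 588.98480959 -115.96222486   14.5       ]] [5.2144202  4.87915928 0.        ]
[[ 574.61282352  -93.65297424   14.5       ]
 [ 589.64779084  -96.55233149   14.5       ]
 [ 594.90573711 -113.7972757    14.5       ]] [16.54837414 16.15088586  0.        ]
[ 0.59091648 -0.10762648]
```

```bash
python3 -c "
from h import *
v=np.array([.1638,.9865])
im,d,P=load('side0'); b=cv2.convertScaleAbs(cv2.cvtColor(im,cv2.COLOR_RGB2BGR),alpha=1.7)
cv2.imwrite('pics/s0c.png',cv2.resize(b[195:240,240:285],None,fx=12,fy=12,interpolation=cv2.INTER_CUBIC))
for n in('side0','side11'):
  P=load(n)[2]; 
  for w in [(.5926,-.1148),(.589,-.116),(.6015,-.0384)]: print(n,w,proj(P,[[*w,.0145]]).round(1), 'crop11',((proj(P,[[*w,.0145]])-[240,205]+.5)*12).round())
"
```

```text
side0 (0.5926, -0.1148) [[268.7 230.3]] crop11 [[350. 309.]]
side0 (0.589, -0.116) [[267.1 230.7]] crop11 [[331. 314.]]
side0 (0.6015, -0.0384) [[271.  207.9]] crop11 [[378.  41.]]
side11 (0.5926, -0.1148) [[268.7 230.3]] crop11 [[350. 309.]]
side11 (0.589, -0.116) [[267.1 230.7]] crop11 [[331. 314.]]
side11 (0.6015, -0.0384) [[271.  207.9]] crop11 [[378.  41.]]
```

View pics/s0c.png

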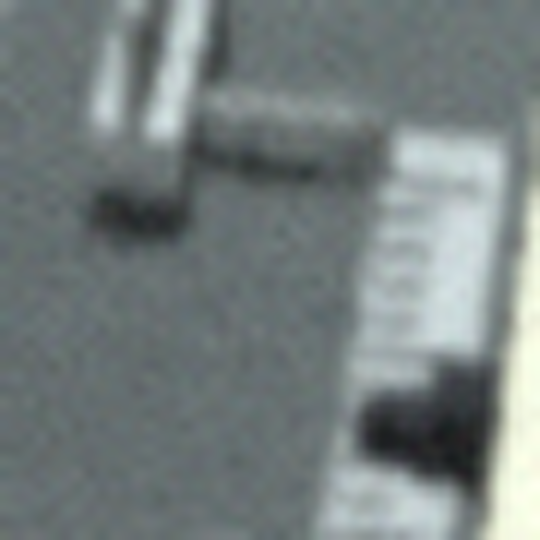

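```bash
python3 -c "
from h import *
b=lambda n:cv2.convertScaleAbs(cv2.cvtColor(load(n)[0],cv2.COLOR_RGB2BGR),alpha=1.2)
f=lambda x:cv2.resize(x,None,fx=10,fy=10,interpolation=cv2.INTER_CUBIC)
i=b('w4'); cv2.imwrite('pics/z4.png',np.hstack([f(i[60:100,295:335]),f(i[145:185,295:335])]))
i=b('w9'); cv2.imwrite('pics/z9.png',np.hstack([f(i[170:210,275:315]),f(i[230:270,285:325])]))
"
```

```text
(no output)
```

View pics/z4.png

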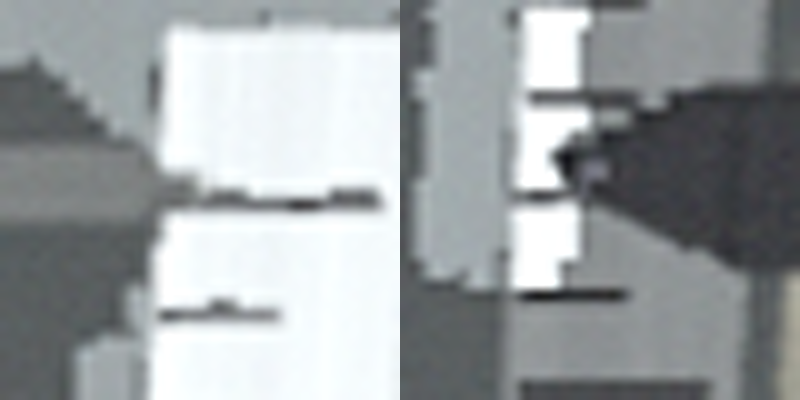

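View pics/z9.png

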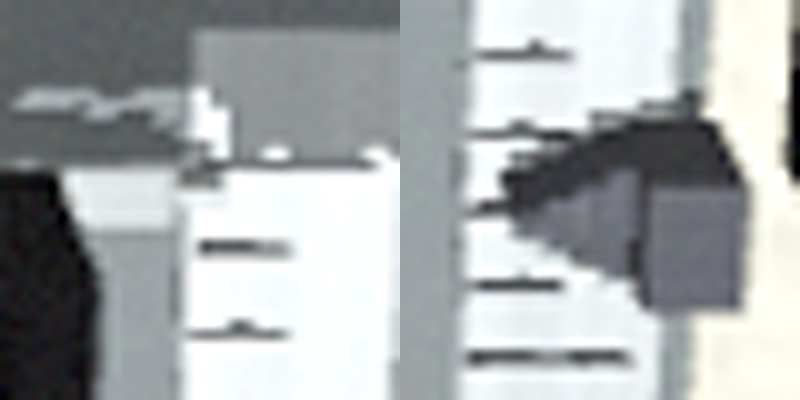

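```bash
python3 -c "
from h import *
v=np.array([.1638,.9865]);xb=np.array([.9865,-.1638])
P4=load('w4');P9=load('w9')
def H(n,u0,u1,v0,v1):
  im,d,P=load(n); uv=np.array([(x,y) for y in range(v0,v1) for x in range(u0,u1)]); X=depthpts(P,uv,d)[:,2]*1000; return np.median(X).round(1),X.std().round(1)
print('wedge z w4',H('w4',326,334,157,168),'w9',H('w9',308,318,243,247)); print('scale z w4',H('w4',313,328,95,140)); print('pointer z',H('w4',275,305,75,81),H('w4',250,258,60,100),'plate z',H('w4',225,245,120,180))
def L(P,o,pts,z): return onplane(P,(np.array(pts,float)+.5)/10-.5+np.array(o),z)[:,:2]
zs=.0105
a=L(P4[2],(295,60),[(195,187)],.0145); 
for z in(.0125,.0145,.0165): w=L(P4[2],(295,145),[(155,160)],z); print('w4 dist',z,((a-w)@v*1000).round(2))
t0=L(P4[2],(295,60),[(290,202),(220,314)],zs);t1=L(P4[2],(295,145),[(190,98),(145,195),(175,295),(220,388)],zs)
print('ticks w4 from0',((t0[0]-np.vstack([t0,t1]))@v*1000).round(2),'pointer',((t0[0]-a)@v*1000),'wedge',((t0[0]-L(P4[2],(295,145),[(155,160)],.0145))@v*1000))
a=L(P9[2],(275,170),[(200,165),(190,182)],.0145);w=L(P9[2],(285,230),[(105,185),(112,210)],.0145)
t0=L(P9[2],(275,170),[(300,160),(250,247),(240,332)],zs);t1=L(P9[2],(285,230),[(120,54),(110,133),(85,210),(110,285),(150,357)],zs)
print('w9 pointer',((t0[0]-a)@v*1000),'wedge',((t0[0]-w)@v*1000),'ticks',((t0[0]-np.vstack([t0,t1]))@v*1000).round(2))
"
```

```text
wedge z w4 (np.float64(28.8), np.float64(2.6)) w9 (np.float64(19.1), np.float64(2.9))
scale z w4 (np.float64(11.7), np.float64(22.3))
pointer z (np.float64(27.8), np.float64(0.7)) (np.float64(39.2), np.float64(21.1)) plate z (np.float64(9.6), np.float64(14.7))
w4 dist 0.0125 [77.11]
w4 dist 0.0145 [76.8]
w4 dist 0.0165 [76.5]
ticks w4 from0 [  0.     9.94  70.25  80.11  90.47 100.27] pointer [-0.87941066] wedge [75.92370346]
w9 pointer [-0.39613397  1.56679669] wedge [75.50040724 78.75520716] ticks [  0.    10.23  20.39  60.43  70.64  80.74  90.73 100.45]
```

```bash
python3 -c "
from h import *
v=np.array([.1638,.9865]);xb=np.array([.9865,-.1638])
P4=load('w4');P9=load('w9')
def L(P,o,pts,z): return onplane(P,(np.array(pts,float)+.5)/10-.5+np.array(o),z)[:,:2]
for zp,zw in((.0145,.0145),(.0265,.0265),(.0265,.0275),(.0255,.0265)):
  a=L(P4[2],(295,60),[(195,187)],zp);w=L(P4[2],(295,145),[(155,158)],zw)
  a9=L(P9[2],(275,170),[(195,150)],zp);w9=L(P9[2],(285,230),[(105,183)],zw)
  a1=onplane(load('w1')[2],np.array([(345,291)])/4-.4+np.array([190,30]),zp)[:,:2];w1=onplane(load('w1')[2],np.array([(388,541)])/4-.4+np.array([190,30]),zw)[:,:2]
  print(zp,zw,'w4',((a-w)@v*1000),a,w,'w9',((a9-w9)@v*1000),a9,w9,'w1',(a1-w1)@v*1000)
# depth of pointer/wedge detail, bias from base plate 8mm
def Z(n,uv): im,d,P=load(n); return (depthpts(P,uv,d)[:,2]*1000).round(1)
print(Z('w4',[(x,78) for x in range(272,330,2)])); print(Z('w4',[(x,161) for x in range(306,344,2)])); print(Z('w4',[(x,140) for x in range(222,342,4)]))
print('w9',Z('w9',[(x,186) for x in range(280,300)]));print(Z('w9',[(x,249) for x in range(294,322)]))
print('w1',Z('w1',[(x,103) for x in range(240,284,2)]),Z('w1',[(x,165) for x in range(280,312,2)]))
"
```

```text
0.0145 0.0145 w4 [76.60205383] [[ 0.60336272 -0.03792074]] [[ 0.59113398 -0.11354059]] w9 [77.36381426] [[ 0.60058985 -0.03617827]] [[ 0.59190464 -0.11315868]] w1 [78.22834082]
0.0265 0.0265 w4 [73.41302455] [[ 0.60083426 -0.03890395]] [[ 0.58911462 -0.11137566]] w9 [74.41376106] [[ 0.59935382 -0.03306802]] [[ 0.59099979 -0.10711299]] w1 [75.69349652]
0.0265 0.0275 w4 [73.26261378] [[ 0.60083426 -0.03890395]] [[ 0.58894634 -0.11119525]] w9 [73.92910606] [[ 0.59935382 -0.03306802]] [[ 0.59092438 -0.10660919]] w1 [75.5134272]
0.0255 0.0265 w4 [73.52836622] [[ 0.60104497 -0.03882201]] [[ 0.58911462 -0.11137566]] w9 [74.17494383] [[ 0.59945682 -0.0333272 ]] [[ 0.59099979 -0.10711299]] w1 [75.72466422]
[40.2 28.  28.7 27.1 27.6 27.  28.2 28.2 27.7 28.8 28.1 27.8 28.  28.3
 27.4 28.  29.2 27.7 28.8 28.3 27.  27.2 26.5 12.3 11.2 12.1 11.7 11.3
 11. ]
[ 9.7 11.6 10.9 19.7 21.8 23.9 23.5 24.4 24.3 23.3 22.7 25.5 29.1 30.8
 29.4 29.6 29.2 29.   1.4]
[10.2 10.6  9.4 10.2 10.7  9.5 11.2  8.7  8.9  9.2  9.5 10.3 10.3  8.8
  9.5  8.9  9.6  9.8  9.9  9.3  8.5  9.8 10.3 12.  12.1 12.  12.  11.1
  9.2  2.7]
w9 [ 23.1  23.8  23.6  24.3  22.8  22.1  23.1  23.2  23.3  23.   24.1  23.9
  15.5  14.7  16.3  13.6  16.4 329.2  12.5  12.6]
[11.5 11.8 18.5 18.3 18.2 20.9 21.5 21.2 21.  21.9 22.4 23.6 23.8 24.
 22.9 24.9 28.7 30.6 29.5 29.3 29.5 28.1 28.4 29.6 29.4 29.4 29.6  1.7]
w1 [49.  39.2 39.4 38.7  8.7  8.9  7.8  9.3 27.3 27.7 27.2 28.1 27.4 28.6
 26.6 27.  27.1 26.9 27.3 26.3 27.8 12.3] [ 9.4  8.5 13.2 11.1 24.5 23.8 23.9 22.1 22.8 23.7 29.4 29.9 29.8 29.5
 29.7  0.3]
```

```bash
python3 -c "
from h import *
im,d,P=snap('wrist','w12'); print(proj(P,[[.5909,-.1076,.0145],[.592,-.114,.0145]]))"
```

```text
[[309.23396839 318.0737832 ]
 [311.3636281  324.15646545]]
```

View pics/w12.png

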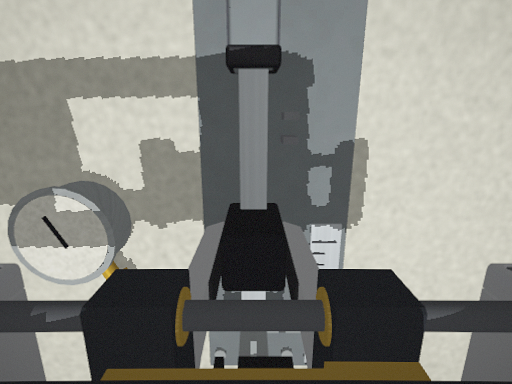

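Call:
move_arm([
  [[0, -0.03, 0, 0, 0, 0, 0], [0, -0.05, 0, 0, 0, 0, 0], [0, -0.05, 0, 0, 0, 0, 0], [0, -0.05, 0, 0, 0, 0, 0]],
])

```text
time: 12.38
tool_pos: [0.5576, -0.0155, 0.2442]
ee_rot: [-3.141, -0.0, 1.407]
wrist_force: [1.3, 4.0, -0.5]
width: 0.0358
```

```bash
python3 -c "
from h import *
o=robot.get_obs(); v=np.array([.1638,.9865]); print('travel',(np.array([.5698,.0583])-o['tool_pos'][:2])@v,o['wrist_force'],o['width'])
S=[];T=[]
for n in ('side','top'):
  L=[snap(n,n+'13')[0].astype(float) for _ in range(4)]
  im=np.clip(np.mean(L,0)*1.7,0,255).astype(np.uint8); b=cv2.cvtColor(im,cv2.COLOR_RGB2BGR)
  np.save('pics/'+n+'13avg.npy',im)
  b=b[205:250,240:285] if n=='side' else b[170:215,275:320]
  cv2.imwrite('pics/'+n+'13c.png',cv2.resize(b,None,fx=13,fy=13,interpolation=cv2.INTER_CUBIC))
"
```

```text
travel 0.07476508324645241 [ 1.32462583  4.00218996 -0.50849546] 0.0358095019824119
```

View pics/side13c.png

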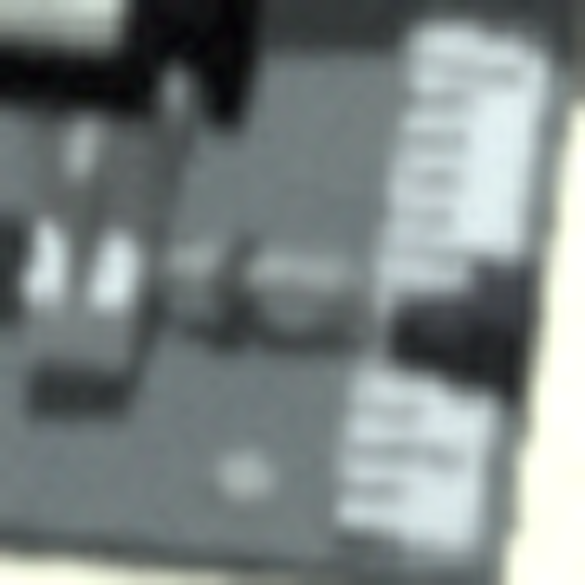

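View pics/top13c.png

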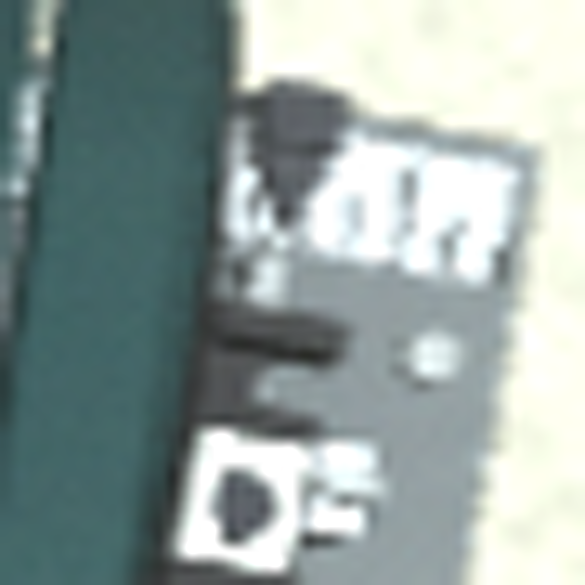

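```bash
python3 -c "
from h import *
im=np.load('pics/top13avg.npy').mean(2).astype(int)
print(list(range(290,308)))
for r in range(178,204): print(r,im[r,290:308])
P=load('top13')[2]
R=robot.get_obs()
v=np.array([.1638,.9865]);xb=np.array([.9865,-.1638])
w=np.array([.5915,-.1139])
for s in (0,10,20,30): # line of equal v from wedge tip towards -x
  print(s,proj(P,[[*(w-xb*s/1000),.0145],[*(w-xb*s/1000),.025]]).round(2).tolist())
"
```

```text
[290, 291, 292, 293, 294, 295, 296, 297, 298, 299, 300, 301, 302, 303, 304, 305, 306, 307]
178 [ 77  76  75  90  76  80  97  98  99  99 100 126 179 220 250 249 248 247]
179 [ 77  75  98 146 107  82  97  96  99 100 101 121 163 172 173 177 170 180]
180 [ 78  72 108 157  93  77  92  99 102  99 114 179 224 184 176 155 156 157]
181 [ 73  69 125 184 111  84  86  86  80  75 103 187 255 255 255 250 228 225]
182 [ 80  69 128 188 110  87 103 107 100 118 195 255 255 255 255 255 250 241]
183 [ 83  68 130 239 225  83  97 101 101 125 210 255 255 255 255 233 171 245]
184 [ 76  58 152 249 187  94  89  98 108 190 255 255 255 255 255 228 159 243]
185 [ 77  65 164 228 143 171  99 102 168 254 255 240 215 255 255 225 178 255]
186 [ 75  74 172 234 176 228  85 102 177 255 255 235 207 255 255 238 212 255]
187 [ 75  68 173 247 216 247 151 157 214 255 255 245 212 255 255 228 190 255]
188 [ 71  64 121 196 183 163 232 192 190 255 255 230 247 255 251 213 242 255]
189 [ 70  81 131 148 142 167 184 156 176 192 223 223 246 255 254 230 250 255]
190 [ 67  78 107  90 155 225 211 164 151 153 157 156 171 190 172 169 243 
[... 475 characters left out ...]
7 [ 64  84  83  82  78  68  56  54  44  47  71 118 152 155 156 153 183 234]
198 [ 65  83  82  84  92 122 150 147 137 112 126 151 152 155 156 132 153 232]
199 [ 64  82  83  82 113 158 149 150 148 150 151 155 155 152 156 153 140 128]
200 [ 69  83  83  82 118 164 148 153 151 153 151 152 155 154 153 157 153 155]
201 [ 76  84  82  83  85  94 113 134 143 153 152 153 155 155 157 158 158 158]
202 [ 81  86  82  80  75  84  86  85  87 114 154 154 156 155 154 156 155 157]
203 [178 255 255 169 136 107  89  86  91 115 143 152 154 153 155 155 155 157]
0 [[295.66, 186.24], [296.0, 185.86]]
10 [[294.96, 190.11], [295.29, 189.78]]
20 [[294.25, 193.99], [294.57, 193.7]]
30 [[293.54, 197.87], [293.86, 197.62]]
```

Call:
move_arm([
  [[0, -0.014, 0, 0, 0, 0, 0], [0, -0.014, 0, 0, 0, 0, 0], [0, -0.014, 0, 0, 0, 0, 0], [0, -0.014, 0, 0, 0, 0, 0]],
])

```text
time: 13.12
tool_pos: [0.5573, -0.0171, 0.2442]
ee_rot: [-3.141, 0.0, 1.407]
wrist_force: [0.8, 4.2, 1.1]
width: 0.036
```

```bash
python3 -c "
from h import *
o=robot.get_obs(); v=np.array([.1638,.9865]); print(o['time'],'travel',(np.array([.5698,.0583])-o['tool_pos'][:2])@v,o['wrist_force'],o['width'])
for n in ('side','top'):
  L=[snap(n,n+'14')[0].astype(float) for _ in range(3)]
  im=np.clip(np.mean(L,0)*1.7,0,255).astype(np.uint8); b=cv2.cvtColor(im,cv2.COLOR_RGB2BGR)
  if n=='top':
    g=im.mean(2).astype(int)
    for r in range(183,194): print(r,g[r,292:300])
  else: 
    g=im.mean(2).astype(int); s0=load('side0')[0].astype(float).mean(2)*1.7
    for r in range(218,236): print(r,g[r,258:276])
  b=b[205:250,240:285] if n=='side' else b[170:215,275:320]
  cv2.imwrite('pics/'+n+'14c.png',cv2.resize(b,None,fx=13,fy=13,interpolation=cv2.INTER_CUBIC))
"
```

```text
13.1167 travel 0.0764679972118538 [0.84849958 4.24679879 1.07657904] 0.03603855960763168
218 [119 122 124 119 121 122 120 120 120 120 122 134 178 185 184 178 187 207]
219 [120 119 119 123 122 120 121 121 121 122 121 141 188 198 192 186 190 213]
220 [119 122 122 119 121 118 120 122 116 118 119 139 183 200 207 205 207 222]
221 [121 117 122 116 121 118 119 120 117 120 122 136 172 190 184 184 194 224]
222 [115 112 118 117 117 119 119 117 119 119 123 151 189 198 187 188 198 222]
223 [ 94  94 116 121 120 118 124 121 119 121 129 161 187 191 189 199 207 213]
224 [ 78  86 120 130 127 127 126 129 123 123 135 170 184 182 183 177 175 175]
225 [ 79 103 143 155 158 152 150 144 135 127 143 185 199 197 194 184 177 164]
226 [ 92 126 154 159 166 164 167 158 147 138 147 174 189 187 193 186 179 160]
227 [ 88 117 130 132 140 140 142 138 125 126 133 167 152 141 144 134 133 120]
228 [ 70  92 111 117 113 118 117 112 105 102 122 157 121  95  89  86  88  79]
229 [ 60  73 103 110 107 108  99  93  95 100 109 128  83  62  62  68  75  67]
230 [ 58  64  86  88  90  85  85  83  93 101 114 108  66  49  52  55  59  55]
231 [ 67  66  73  75  73  73  75  75  86 111 119 107  67  38  41  41  45  50]
232 [ 95  92  93  93  99  98  88  80 100 134 135 123  84  56  47  38  39  40]
233 [114 116 115 115 117 114 110 105 122 150 167 158 134 110  96  77  57  46]
234 [118 119 115 118 121 120 119 119 128 170 192 201 190 179 172 154 115  87]
235 [119 117 119 118 118 119 125 124 138 175 199 208 205 202 208 208 180 153]
183 [ 72 122 173  86  98 102  98 127]
184 [ 66  95 137  94  90  99 106 187]
185 [ 66  69 143 170 100 104 166 255]
186 [ 62  71 174 226  88 101 177 255]
187 [ 72 121 215 242 129 150 215 255]
188 [ 61 130 184 125 152 176 189 255]
189 [ 67 111 131 132 194 165 176 193]
190 [ 79 105 105 178 229 207 153 154]
191 [ 79 107 120 202 222 193 154 151]
192 [ 92 131 141 226 218 179 152 153]
193 [ 71  95 111 168 180 150 153 152]
```

View pics/side14c.png

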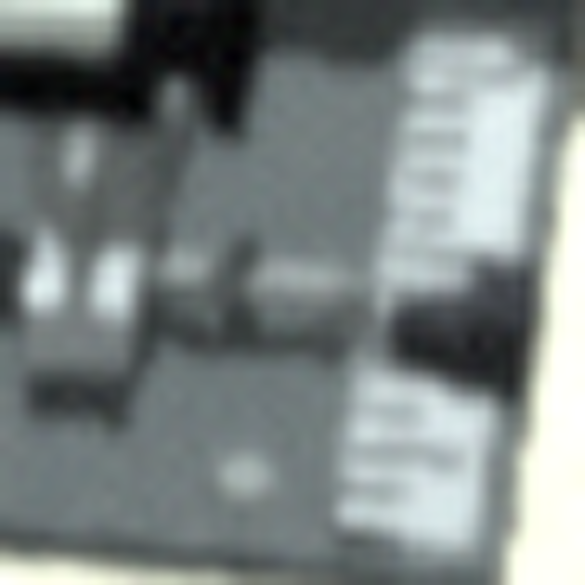

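View pics/top14c.png

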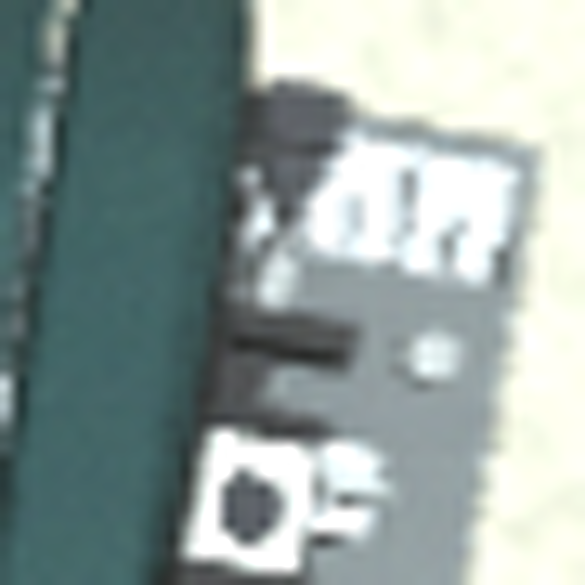

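```bash
python3 -c "
from h import *
P=load('side14')[2]; xb=np.array([.9865,-.1638]); v=np.array([.1638,.9865]); w=np.array([.5915,-.1139])
print(proj(P,[[*w,.0145],[*w,.018]]).round(2).tolist())
for s in (10,20):
  for e in(-2,0,2): print(s,e,proj(P,[[*(w-xb*s/1000+v*e/1000),z] for z in(.0145,.024,.025,.026)]).round(2).tolist())
"
```

```text
[[268.19, 230.0], [268.24, 228.86]]
10 -2 [[263.64, 230.13], [263.75, 227.02], [263.76, 226.69], [263.77, 226.37]]
10 0 [[263.76, 229.52], [263.86, 226.41], [263.87, 226.09], [263.88, 225.76]]
10 2 [[263.87, 228.91], [263.98, 225.81], [263.99, 225.48], [264.0, 225.15]]
20 -2 [[259.21, 229.65], [259.29, 226.54], [259.3, 226.22], [259.3, 225.89]]
20 0 [[259.33, 229.04], [259.41, 225.94], [259.42, 225.61], [259.43, 225.28]]
20 2 [[259.46, 228.43], [259.53, 225.33], [259.54, 225.0], [259.55, 224.67]]
```

```bash
python3 -c "
from h import *
o=robot.get_obs(); print(o['time'],o['tool_pos'],o['wrist_force'],o['width']); print(robot.close_job())"
```

```text
13.4167 [ 0.5573026  -0.01710155  0.24416714] [0.30726828 4.53660375 0.88894609] 0.03559174820535605
the job is handed in; nothing more can be done
None
```

The job is handed in at 13.4 s, with the clip on the plate and the boom still held out at the wedge.

- **Clip:** I squeezed it to its stop and lowered it until the first trace of contact, then let go. Afterwards the handles measured about 51 mm over and the tops about 104 mm high, which means closed on the plate and fully down.
- **Boom:** I pinched the grip with the button flush (opening 36 mm) and pulled it out 76.5 mm by arm travel. It was still gripped, with about 4.5 N of spring pull, when I handed in.
- **Alignment:** The checks on how far to pull disagreed slightly. The final top view put the pointer within about 0.7 mm of the wedge tip, and the side view put it 0 to 1.5 mm short. The earlier wrist measurements mostly gave 75.5 to 77 mm of travel (about 78 mm from the first, coarser one), so I expect an error of about 1 mm.
- **Bystanders:** I didn't touch the dial gauge, screwdriver or bottle. I did not measure their positions again at the end.

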